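# Sweep used screw caps off the prep board into the collecting tray

### The job

Clear the raised prep board: sweep the three white screw caps along it with the fingers and over its open end so that they drop into the steel collecting tray, not onto the white well block at the other end. Only push the caps gently, do not pick them up, and leave the two vials standing on the board, and everything else on the bench, where they are.

Things in the scene. Friction and masses are not known exactly. Their poses are not given: they have to be found in the camera images.
- deck (a point): Centre of the top face of the dark grey raised board, which is fixed to the bench; this point is 60 mm above the bench. The board's x axis runs across it, its y axis along it. The top face is flat, 320 mm long (y) and 250 mm wide (x) between two rims, 8 mm thick and 13 mm high, that run along both long edges. Both short ends (y = +160 mm and y = -160 mm) are open, without rim.
- tray: The steel collecting tray, an empty open-topped box fixed against one open end of the board (at +y or -y of it: read which). Outside 266 mm (its x) by 120 mm (its y) by 55 mm high, walls and floor 3 mm; a 3 mm gap between it and the board, whose top is 5 mm higher than the tray's rim. Origin at the centre of its underside, on the bench; axes parallel to the board's.
- wells: The white well block of the same outline, 266 by 120 by 54 mm, fixed against the board's other open end: a solid block with shallow round wells and some dark stoppers standing 6 mm above it. Caps do not belong there. Origin at the centre of its underside.
- cap_a_mid (a point): One of three equal white screw caps lying flat and loose on the raised board: a ribbed disc 41 mm in diameter, 18 mm high, 12 to 23 g, sliding freely. This point is its centre, half-way up (9 mm above the board's top as it lies).
- cap_b_mid (a point): One of three equal white screw caps lying flat and loose on the raised board: a ribbed disc 41 mm in diameter, 18 mm high, 12 to 23 g, sliding freely. This point is its centre, half-way up (9 mm above the board's top as it lies).
- cap_c_mid (a point): One of three equal white screw caps lying flat and loose on the raised board: a ribbed disc 41 mm in diameter, 18 mm high, 12 to 23 g, sliding freely. This point is its centre, half-way up (9 mm above the board's top as it lies).
- vial_a: Small amber glass vial with a white cap, 28 mm in diameter, 45 mm tall, standing loose near the board's middle line between the caps, in its -y half. Origin at the centre of its underside.
- vial_b: Small amber glass vial with a white cap, 28 mm in diameter, 45 mm tall, standing loose near the board's middle line between the caps, in its +y half. Origin at the centre of its underside.
- beaker: Glass beaker, 72 mm across, 95 mm high, standing on the bench left (+y) of the work. Origin at the centre of its underside.
- reagent: Amber reagent bottle, 70 mm in diameter, 130 mm tall, standing on the bench left (+y) of the work. Origin at the centre of its underside.
- pipette: White pipette, 230 mm long, 30 mm wide, 24 mm high, lying on the bench right (-y) of the work along its own x axis. Origin on its underside, 90 mm from the plunger end.
- weight: Steel knob weight, 44 mm in diameter, 50 mm tall, on the bench right (-y) of the work. Origin at the centre of its underside.

How it is judged:
By the outcome, as a careful person would: the job done as asked, in the order asked, and still so for the second after the job is handed in, with the robot touching nothing.
It also fails if it takes over 56 s, if anything falls off the work surface, if the arm or the gripper's body presses on something with over 40 N, if the wrist force passes 120 N, or if a joint passes its speed limit or range.

### The arm

A 6-joint arm with a two-finger parallel gripper is mounted at the origin on the work surface. World frame = base frame: x ahead of the robot, y to its left, z up, the work surface at z = 0. Lengths are in m, angles in degrees, forces in N, time in s.
With the tool pointing down it reaches from about 0.4 to 0.825 m from the base axis. Payload 7 kg.
Tool frame: the origin (TCP) lies at the very end of the fingers, on their centre line; the grasp point (between the pads) lies behind it (r.grasp_offset is the z of the grasp point in the tool frame, in m); z points along the fingers, y is the direction in which the jaws open and shut (so a half turn about z gives the same grasp; the last joint's range is limited). The gripper opens to 88 mm and grips with 3 to 60 N. Pads are 19 mm wide; open, the fingers measure 130 mm over their backs; the gripper's body (78 mm by 193 mm) begins 47 mm behind the grasp point.
Start: joints at [85.835, 20.546, 0.682, 0, -70.136, -16.507], TCP at [0.238, 0.632, 0.195] pointing down, gripper open.
Joint ranges: [-176.03, 176.03], [-82.01, 121.73], [-58.28, 71.71], [-173.87, 95.51], [-174.79, -0.11], [-173.66, 173.66]. Speed limits (degrees/s): [136.94, 136.94, 172.46, 180, 180, 180].

### API

Orientations are given as [roll, pitch, yaw] about the fixed x, y, z axes, in that order (R = Rz(yaw) Ry(pitch) Rx(roll)).
In Python, from plant import r gives the robot as it stands. The module is installed in compiled form; this text tells all that it offers.
- The arm moves only by the tool servo_tool, never from a script. Its argument "targets" is a list of rows, each an object of numbers: "dx", "dy", "dz": the shift along the world's x, y, z in cm; "spin": the turn about the world's z in rad; "grip": the opening in per cent of the stroke, from 0 (shut) to 100 (fully open). A call has exactly 10 rows; each row is the pose to reach, as a shift and turn from the pose commanded when the call began; what a row does not reach only later rows make up. A row lasts 1/12 s, in which the tool goes at most 41.7 mm and 7.16 degrees, less where a joint would pass 70% of its speed; a pose out of reach is approached as far as the arm can. A call with a gripper value outside its range is refused whole. The fingers move at their own pace and stop on an object; "squeeze" is the grip in N (left out, the last holds). Time passes only in rows, so rows that repeat a pose let the fingers close, or fill a call up. It gives the time, the measured TCP pose, the force and the opening at its end, in the units of the state.
- r.get_state(): the state, without advancing time (a new reading comes with each control period).
- r.capture(name): name is "scene" or "side" or "wrist"; returns the picture (384x512x3 uint8, blue, green, red); there is no depth.
- r.get_calibration(name): a dict with "K" (3x3 intrinsics, pixels), "extrinsics" (4x4, takes a point from camera to world coordinates). Camera axes: x right, y down, z forward; pixel columns grow to the right and rows downward; lengths in m; the calibration is good to about 2 mm. A picture is of the moment at which its call begins: read the wrist's pose just before it. get_calibration takes no time and is no camera call; for the wrist camera it gives the pose at the moment of the call.
- r.close_job(): hands the job in, once; it reports no verdict.
Trained networks look in the newest picture that a camera, given by its name, has taken for a name from the list of things; names that differ only in an ending like _2 or _b are one class to them, and where a whole thing is asked for, a point or a joint stands for the part that bears it (a point fixed in the world has none). Each returns a list of dicts, best first, with "p" (0 to 1); they miss things now and then, are a little off and sometimes report something else, mostly with a low value. They report only what shows in the picture. A call takes as long as a camera call.
- r.cut_out(name, camera): "mask" (384x512 bool, what is visible of it) and "extent" ([left, top, right, bottom] in pixels, round what is visible of it).
The state is a dict: "time_s": time; "joints": joint angles; "qd": joint speeds; "joint_torque": joint torques, N m; "tcp_pos": TCP position; "eef_rot": TCP orientation; "contact_force": force on the tool from outside, world axes, zero at the start; "moment": the same for the moment, N m; "gripper_width": finger opening in m.
Only numpy, scipy, OpenCV 4.12 (cv2) and the standard library are available. Lean on these libraries where they do the work, as an engineer would, in place of code of your own. Each camera call takes 0.05 s, during which the arm holds its last target. There are 200 camera calls.

## Working session

There is one attempt and no reset: what is moved stays moved. The work goes in short steps, Python scripts to look and compute and a tool call to move; the robot and the scene stay as the last step left them, time stands still between calls to the robot, and variables do not carry over. Pictures are saved under pics/ and viewed, about 8 in all and at most 12, crops included, and the job is handed in when it is done.

Besides the shell and the picture viewer there is one more tool, called as name(argument=value, ...), one argument or row to a line, values as JSON. servo_tool: Moves the arm, as the interface text tells. Its arguments: {"type":"object","properties":{"targets":{"type":"array"},"squeeze":{"type":"number"}},"required":["targets"]}

```bash
mkdir -p pics; cat > h.py <<'E'
import numpy as np, cv2
from plant import r
def ray(cam,uv,z,cal=None):
    c=cal or r.get_calibration(cam);K=np.array(c["K"]);T=np.array(c["extrinsics"])
    d=T[:3,:3]@np.linalg.inv(K)@np.array([uv[0],uv[1],1.]);o=T[:3,3]
    return o+d*(z-o[2])/d[2]
def proj(cam,P):
    c=r.get_calibration(cam);K=np.array(c["K"]);T=np.linalg.inv(np.array(c["extrinsics"]))
    p=K@(T[:3,:3]@np.array(P)+T[:3,3]);return p[:2]/p[2]
E
python3 - <<'E'
from h import *
a=r.capture("scene");cv2.imwrite("pics/s1.png",a)
b=r.capture("side");cv2.imwrite("pics/d1.png",b)
for cam in("scene","side"):
    print(cam,np.round(r.get_calibration(cam)["extrinsics"],2).tolist())
    for n,z in(("cap_a_mid",.069),("vial_a",.0825),("tray",.055),("wells",.054)):
        for q in r.cut_out(n,cam):
            m=q["mask"];v,u=np.nonzero(m);c=(u.mean(),v.mean())
            print(n,round(q["p"],2),np.round(c),q["extent"],np.round(ray(cam,c,z),3))
print(r.get_state())
E
```

```text
scene [[-0.8, 0.34, -0.5, 1.22], [0.6, 0.48, -0.64, 0.88], [0.02, -0.81, -0.59, 0.89], [0.0, 0.0, 0.0, 1.0]]
cap_a_mid 0.65 [265. 184.] [260.9, 182.7, 272.0, 189.6] [ 0.463 -0.056  0.069]
vial_a 0.56 [246. 184.] [245.1, 180.1, 246.9, 188.3] [ 0.533 -0.082  0.083]
tray 0.65 [225. 173.] [195.3, 158.6, 264.5, 197.7] [ 0.532 -0.223  0.055]
wells 0.56 [284. 248.] [237.4, 218.0, 329.5, 278.0] [0.616 0.236 0.054]
wells 0.46 [232. 201.] [230.2, 196.9, 238.5, 206.9] [ 0.612 -0.057  0.054]
wells 0.32 [226. 173.] [192.5, 158.3, 264.3, 199.6] [ 0.532 -0.222  0.054]
side [[0.96, -0.19, 0.21, 0.26], [-0.29, -0.69, 0.67, -0.7], [0.02, -0.7, -0.71, 0.85], [0.0, 0.0, 0.0, 1.0]]
cap_a_mid 0.76 [245. 217.] [240.5, 210.6, 251.6, 223.8] [ 0.462 -0.05   0.069]
vial_a 0.7 [273. 215.] [268.8, 207.3, 278.4, 223.5] [ 0.533 -0.074  0.083]
vial_a 0.51 [244. 185.] [239.4, 180.5, 251.0, 191.9] [0.491 0.056 0.083]
vial_a 0.46 [266. 177.] [261.3, 167.3, 270.1, 185.5] [0.562 0.075 0.082]
vial_a 0.46 [259. 153.] [218.9, 141.6, 302.6, 166.4] [0.578 0.187 0.083]
tray 0.66 [283. 273.] [227.3, 239.7, 344.0, 297.3] [ 0.503 -0.238  0.055]
wells 0.67 [259. 153.] [218.0, 140.4, 302.5, 167.3] [0.588 0.219 0.054]
wells 0.2 [290. 371.] [277.8, 360.1, 303.1, 383.0] [ 0.436 -0.458  0.054]
{'time_s': 0.5, 'joints': array([ 8.58337673e+01,  2.05488689e+01,  6.78775934e-01,  1.92613727e-04,
       -7.01354027e+01, -1.65087876e+01]), 'qd': array([ 0.12176699, -0.00790927,  0.07730404, -0.02786629,  0.01337394,
        0.07032582]), 'joint_torque': array([ 7.16641534e-04, -5.81797135e+01,  2.93068475e+01,  6.99717835e+00,
        1.19577479e-02, -2.85780811e-05]), 'tcp_pos': array([0.23830844, 0.63148162, 0.1949093 ]), 'eef_rot': array([ 1.79994782e+02, -1.73532358e-03, -2.06749547e+01]), 'contact_force': array([ 0.06966813, -0.77109338, -0.12126197]), 'moment': array([ 0.02695528, -0.00315077, -0.00052174]), 'gripper_width': 0.0878931305811718}
```

View pics/s1.png

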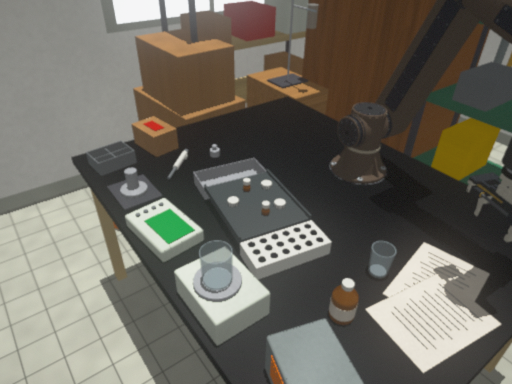

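View pics/d1.png

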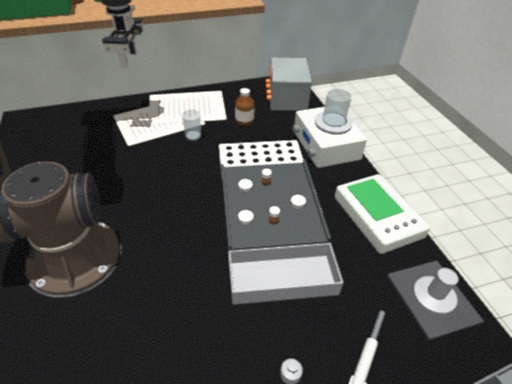

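The side view shows the tray at the near (-y) end around (285,272) and the wells at (260,153). The caps are at about (245,185), (246,217) and (298,201), and the vials at (266,177) and (274,215). I'll enlarge this for the corners.

```bash
python3 - <<'E'
from h import *
b=cv2.imread("pics/d1.png")[135:305,205:355]
b=cv2.convertScaleAbs(b,alpha=1.8,beta=20)
cv2.imwrite("pics/d1c.png",cv2.resize(b,None,fx=3.5,fy=3.5,interpolation=cv2.INTER_CUBIC))
E
```

```text
(no output)
```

View pics/d1c.png

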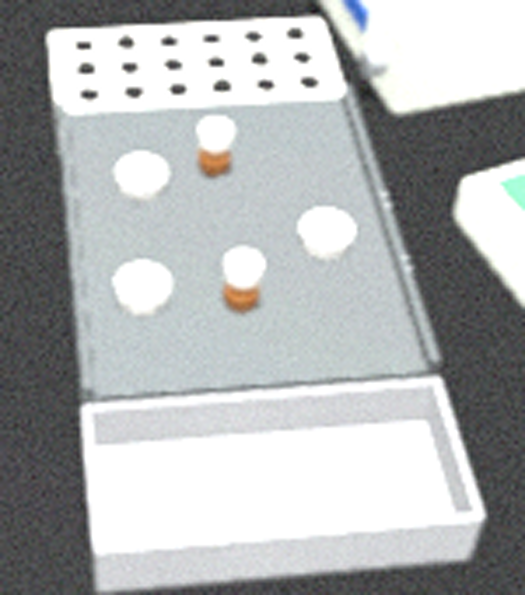

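```bash
python3 - <<'E'
from h import *
f=lambda x,y,z:ray("side",(205+x/3.5-.36,135+y/3.5-.36),z)[:2]
T=np.array([f(*p,.055) for p in((95,553),(484,516),(442,378),(82,406))])
W=np.array([f(*p,.054) for p in((47,30),(322,16),(350,93),(62,112))])
t=T.mean(0);w=W.mean(0)
print(T.round(3).tolist(),W.round(3).tolist())
# model fit
L=np.array([[-.133,-.06],[.133,-.06],[.133,.06],[-.133,.06]]);LW=L[[3,2,1,0]]
M=np.vstack([L-[0,.223],LW+[0,.223]]);P=np.vstack([T,W])
U,_,V=np.linalg.svd((M-M.mean(0)).T@(P-P.mean(0)));R=(U@V).T
o=P.mean(0)-R@M.mean(0)
print("deck",o,"yaw",np.degrees(np.arctan2(R[1,0],R[0,0])),"res",(P-(M@R.T+o)).round(4).tolist())
for n,x,y,z in(("cap1",141,174,.069),("cap2",142,286,.069),("cap3",327,232,.069),("vialb",216,145,.0825),("viala",243,279,.0825)):
    p=f(x,y,z);print(n,p.round(4),"board",(R.T@(p-o)).round(4))
for n,z in(("beaker",.05),("reagent",.06),("pipette",.02),("weight",.025)):
    for q in r.cut_out(n,"side")[:1]:
        v,u=np.nonzero(q["mask"]);print(n,round(q["p"],2),ray("side",(u.mean(),v.mean()),z).round(3))
E
```

```text
[[0.369, -0.255], [0.633, -0.302], [0.657, -0.185], [0.391, -0.136]] [[0.472, 0.307], [0.738, 0.257], [0.719, 0.141], [0.457, 0.186]]
deck [0.55436469 0.00158932] yaw -10.557027331241027 res [[-0.0026, -0.0026], [-0.0004, -0.0006], [0.0015, -0.002], [-0.0025, -0.0015], [-0.0036, 0.0026], [0.0006, 0.0012], [0.0038, 0.0031], [0.0031, -0.0002]]
cap1 [0.4978 0.0739] board [-0.0688  0.0608]
cap2 [ 0.4629 -0.0474] board [-0.0809 -0.0649]
cap3 [ 0.6242 -0.0324] board [ 0.0748 -0.0206]
vialb [0.5653 0.0774] board [-0.0032  0.0766]
viala [ 0.5363 -0.0732] board [-0.004  -0.0768]
beaker 0.73 [0.409 0.457 0.05 ]
reagent 0.8 [0.614 0.481 0.06 ]
pipette 0.96 [ 0.617 -0.462  0.02 ]
weight 0.72 [ 0.443 -0.451  0.025]
```

servo_tool(
  targets=[
    {"dx": 1.2,"dy": -3.2,"dz": 0,"spin": -0.07,"grip": 23},
    {"dx": 2.4,"dy": -6.4,"dz": 0,"spin": -0.14,"grip": 23},
    {"dx": 3.5,"dy": -9.5,"dz": 0,"spin": -0.21,"grip": 23},
    {"dx": 4.7,"dy": -12.7,"dz": 0,"spin": -0.28,"grip": 23},
    {"dx": 5.9,"dy": -15.9,"dz": 0,"spin": -0.35,"grip": 23},
    {"dx": 7.1,"dy": -19.1,"dz": 0,"spin": -0.42,"grip": 23},
    {"dx": 8.2,"dy": -22.2,"dz": 0,"spin": -0.49,"grip": 23},
    {"dx": 9.4,"dy": -25.4,"dz": 0,"spin": -0.56,"grip": 23},
    {"dx": 10.6,"dy": -28.6,"dz": 0,"spin": -0.63,"grip": 23},
    {"dx": 11.8,"dy": -31.8,"dz": 0,"spin": -0.7,"grip": 23},
  ],
)

```text
time_s: 1.53
tcp_pos: [0.3565, 0.312, 0.1953]
eef_rot: [-180.0, 0.0, -61.0]
contact_force: [1.1, -0.3, 1.5]
gripper_width: 0.0263
```

servo_tool(
  targets=[
    {"dx": 1.2,"dy": -3.2,"dz": 0,"spin": -0.08,"grip": 23},
    {"dx": 2.6,"dy": -7,"dz": 0,"spin": -0.16,"grip": 23},
    {"dx": 4,"dy": -10.6,"dz": 0,"spin": -0.24,"grip": 23},
    {"dx": 5.2,"dy": -14.2,"dz": 0,"spin": -0.32,"grip": 23},
    {"dx": 6.6,"dy": -17.8,"dz": -0.5,"spin": -0.4,"grip": 23},
    {"dx": 8,"dy": -21.4,"dz": -1.5,"spin": -0.48,"grip": 23},
    {"dx": 9.3,"dy": -25,"dz": -2.5,"spin": -0.56,"grip": 23},
    {"dx": 10.6,"dy": -28.6,"dz": -3.5,"spin": -0.64,"grip": 23},
    {"dx": 11.7,"dy": -31.7,"dz": -4.5,"spin": -0.69,"grip": 23},
    {"dx": 11.7,"dy": -31.7,"dz": -4.5,"spin": -0.69,"grip": 23},
  ],
)

```text
time_s: 2.37
tcp_pos: [0.473, -0.0079, 0.1481]
eef_rot: [179.8, -0.1, -100.8]
contact_force: [0.0, 0.4, 0.0]
gripper_width: 0.0203
```

```bash
cat >> h.py <<'E'
a0=np.radians(-10.56);RB=np.array([[np.cos(a0),-np.sin(a0)],[np.sin(a0),np.cos(a0)]]);OB=np.array([.5544,.0016])
def tob(p): return RB.T@(np.array(p)[:2]-OB)
def tow(x,y): return RB@np.array([x,y])+OB
E
python3 - <<'E'
from h import *
s=r.get_state();c=r.get_calibration("wrist");a=r.capture("wrist");cv2.imwrite("pics/w1.png",cv2.convertScaleAbs(a,alpha=1.5))
print(s["time_s"],s["tcp_pos"],s["eef_rot"],s["gripper_width"],tob(s["tcp_pos"]),r.grasp_offset)
for n,z in(("cap_a_mid",.069),("vial_a",.0825)):
    for q in r.cut_out(n,"wrist"):
        v,u=np.nonzero(q["mask"]);print(n,round(q["p"],2),q["extent"],tob(ray("wrist",(u.mean(),v.mean()),z,c)).round(4))
E
```

```text
2.3667 [ 0.47301364 -0.00793622  0.14806859] [ 1.79849449e+02 -1.01662752e-01 -1.00750829e+02] 0.02034014331040348 [-0.07826031 -0.02428998] -0.0188
cap_a_mid 0.92 [240.2, 119.0, 281.0, 165.9] [-0.0811 -0.0695]
vial_a 0.91 [155.0, 115.9, 196.6, 149.5] [-0.0036 -0.0809]
```

View pics/w1.png

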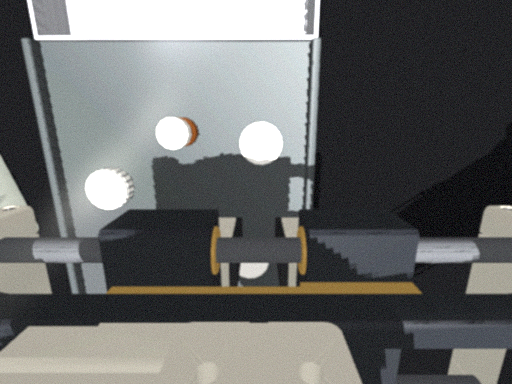

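The wrist view shows the cap at (261,142) straight ahead of the fingers. The vial is at (172,133), well clear. I'll descend behind the cap.

servo_tool(
  targets=[
    {"dz": -1.5,"grip": 23},
    {"dz": -3,"grip": 23},
    {"dz": -4.5,"grip": 23},
    {"dz": -5.8,"grip": 23},
    {"dz": -6.8,"grip": 23},
    {"dz": -7.6,"grip": 23},
    {"dz": -8.2,"grip": 23},
    {"dz": -8.2,"grip": 23},
    {"dz": -8.2,"grip": 23},
    {"dz": -8.2,"grip": 23},
  ],
)

```text
validation failed for argument at $.ta...
```

servo_tool(
  targets=[
    {"dx": 0,"dy": 0,"dz": -1.5,"spin": 0,"grip": 23},
    {"dx": 0,"dy": 0,"dz": -3,"spin": 0,"grip": 23},
    {"dx": 0,"dy": 0,"dz": -4.5,"spin": 0,"grip": 23},
    {"dx": 0,"dy": 0,"dz": -5.8,"spin": 0,"grip": 23},
    {"dx": 0,"dy": 0,"dz": -6.8,"spin": 0,"grip": 23},
    {"dx": 0,"dy": 0,"dz": -7.6,"spin": 0,"grip": 23},
    {"dx": 0,"dy": 0,"dz": -8.2,"spin": 0,"grip": 23},
    {"dx": 0,"dy": 0,"dz": -8.2,"spin": 0,"grip": 23},
    {"dx": 0,"dy": 0,"dz": -8.2,"spin": 0,"grip": 23},
    {"dx": 0,"dy": 0,"dz": -8.2,"spin": 0,"grip": 23},
  ],
)

```text
time_s: 3.35
tcp_pos: [0.4738, -0.0031, 0.0686]
eef_rot: [-179.9, 0.0, -100.3]
contact_force: [0.5, 0.3, 0.5]
gripper_width: 0.0201
```

servo_tool(
  targets=[
    {"dx": -0.1,"dy": -0.5,"dz": 0,"spin": 0,"grip": 23},
    {"dx": -0.2,"dy": -1.1,"dz": 0,"spin": 0,"grip": 23},
    {"dx": -0.3,"dy": -1.7,"dz": 0,"spin": 0,"grip": 23},
    {"dx": -0.45,"dy": -2.4,"dz": 0,"spin": 0,"grip": 23},
    {"dx": -0.6,"dy": -3.1,"dz": 0,"spin": 0,"grip": 23},
    {"dx": -0.7,"dy": -3.8,"dz": 0,"spin": 0,"grip": 23},
    {"dx": -0.85,"dy": -4.5,"dz": 0,"spin": 0,"grip": 23},
    {"dx": -1.0,"dy": -5.2,"dz": 0,"spin": 0,"grip": 23},
    {"dx": -1.1,"dy": -5.9,"dz": 0,"spin": 0,"grip": 23},
    {"dx": -1.25,"dy": -6.6,"dz": 0,"spin": 0,"grip": 23},
  ],
)

```text
time_s: 4.18
tcp_pos: [0.4607, -0.0703, 0.068]
eef_rot: [-180.0, -0.0, -100.3]
contact_force: [0.5, -1.0, -0.1]
gripper_width: 0.02
```

servo_tool(
  targets=[
    {"dx": -0.15,"dy": -0.8,"dz": 0,"spin": 0,"grip": 23},
    {"dx": -0.3,"dy": -1.6,"dz": 0,"spin": 0,"grip": 23},
    {"dx": -0.45,"dy": -2.4,"dz": 0,"spin": 0,"grip": 23},
    {"dx": -0.6,"dy": -3.2,"dz": 0,"spin": 0,"grip": 23},
    {"dx": -0.75,"dy": -4.0,"dz": 0,"spin": 0,"grip": 23},
    {"dx": -0.9,"dy": -4.8,"dz": 0,"spin": 0,"grip": 23},
    {"dx": -1.05,"dy": -5.6,"dz": 0,"spin": 0,"grip": 23},
    {"dx": -1.2,"dy": -6.5,"dz": 0,"spin": 0,"grip": 23},
    {"dx": -1.4,"dy": -7.4,"dz": 0,"spin": 0,"grip": 23},
    {"dx": -1.55,"dy": -8.3,"dz": 0,"spin": 0,"grip": 23},
  ],
)

```text
time_s: 5.02
tcp_pos: [0.445, -0.1534, 0.068]
eef_rot: [180.0, -0.0, -100.3]
contact_force: [0.3, 0.7, -0.9]
gripper_width: 0.0202
```

```bash
python3 - <<'E'
from h import *
s=r.get_state();b=r.capture("side");cv2.imwrite("pics/d2.png",cv2.resize(cv2.convertScaleAbs(b[115:320,180:390],alpha=1.5),None,fx=2.8,fy=2.8,interpolation=cv2.INTER_CUBIC))
print(s["time_s"],s["tcp_pos"],s["contact_force"],tob(s["tcp_pos"]))
E
```

```text
5.0167 [ 0.44503374 -0.15340932  0.06795373] [ 0.28272744  0.73516699 -0.94528624] [-0.07910619 -0.17242702]
```

View pics/d2.png

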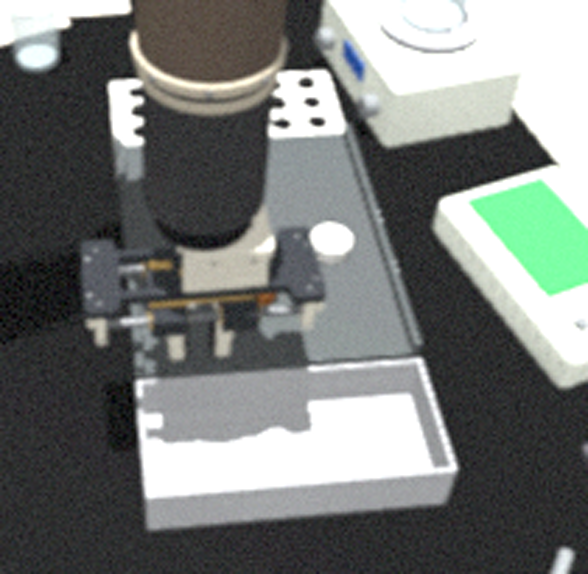

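servo_tool(
  targets=[
    {"dx": -0.1,"dy": -0.6,"dz": 0,"spin": 0,"grip": 23},
    {"dx": -0.2,"dy": -1.2,"dz": 0,"spin": 0,"grip": 23},
    {"dx": -0.2,"dy": -1.2,"dz": 0.5,"spin": 0,"grip": 23},
    {"dx": -0.2,"dy": -1.2,"dz": 3,"spin": 0,"grip": 23},
    {"dx": -0.2,"dy": -1.2,"dz": 6,"spin": 0,"grip": 23},
    {"dx": -0.2,"dy": -1.2,"dz": 9,"spin": 0,"grip": 23},
    {"dx": 0.5,"dy": 2,"dz": 9,"spin": 0,"grip": 23},
    {"dx": 1.2,"dy": 5,"dz": 9,"spin": 0,"grip": 23},
    {"dx": 2,"dy": 8.5,"dz": 9,"spin": 0,"grip": 23},
    {"dx": 2.7,"dy": 12,"dz": 9,"spin": 0,"grip": 23},
  ],
)

```text
time_s: 5.9
tcp_pos: [0.4726, -0.0312, 0.1589]
eef_rot: [-179.9, 0.0, -100.4]
contact_force: [0.6, -0.3, -0.7]
gripper_width: 0.02
```

servo_tool(
  targets=[
    {"dx": 0.7,"dy": 3,"dz": 0,"spin": 0,"grip": 23},
    {"dx": 1.4,"dy": 6,"dz": 0,"spin": 0,"grip": 23},
    {"dx": 2.1,"dy": 9,"dz": 0,"spin": 0,"grip": 23},
    {"dx": 2.7,"dy": 12,"dz": 0,"spin": 0,"grip": 23},
    {"dx": 3.2,"dy": 14.5,"dz": 0,"spin": 0,"grip": 23},
    {"dx": 3.2,"dy": 15.1,"dz": 0,"spin": 0,"grip": 23},
    {"dx": 3.2,"dy": 15.1,"dz": 0,"spin": 0,"grip": 23},
    {"dx": 3.2,"dy": 15.1,"dz": 0,"spin": 0,"grip": 23},
    {"dx": 3.2,"dy": 15.1,"dz": 0,"spin": 0,"grip": 23},
    {"dx": 3.2,"dy": 15.1,"dz": 0,"spin": 0,"grip": 23},
  ],
)

```text
time_s: 6.73
tcp_pos: [0.5041, 0.1175, 0.1582]
eef_rot: [-180.0, 0.0, -100.4]
contact_force: [-0.2, -1.0, 0.0]
gripper_width: 0.02
```

```bash
python3 - <<'E'
from h import *
s=r.get_state();c=r.get_calibration("wrist");a=r.capture("wrist");cv2.imwrite("pics/w2.png",cv2.convertScaleAbs(a,alpha=1.5))
print(s["time_s"],s["tcp_pos"],s["eef_rot"],tob(s["tcp_pos"]))
for n,z in(("cap_a_mid",.069),("vial_a",.0825)):
    for q in r.cut_out(n,"wrist"):
        v,u=np.nonzero(q["mask"]);print(n,round(q["p"],2),q["extent"],tob(ray("wrist",(u.mean(),v.mean()),z,c)).round(4))
E
```

```text
6.7333 [0.5040961  0.11750125 0.15815041] [-1.79997845e+02  6.68031103e-04 -1.00372068e+02] [-0.07069258  0.10471934]
cap_a_mid 0.63 [248.7, 0.6, 295.1, 23.5] [-0.0809 -0.0583]
vial_a 0.87 [171.4, 139.2, 206.3, 169.4] [-0.003   0.0721]
```

View pics/w2.png

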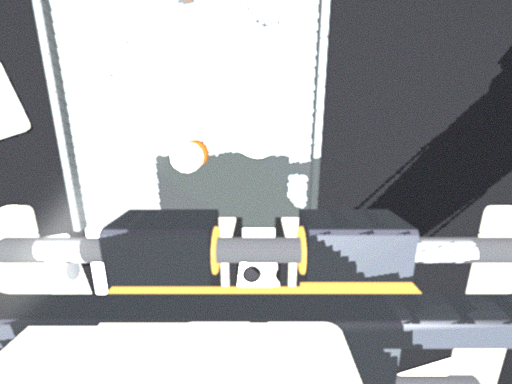

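```bash
python3 - <<'E'
from h import *
a=r.capture("wrist");b=r.capture("side");s=r.capture("scene")
print(a[60:200,100:300].min(),np.percentile(a,[50,80,95]))
a=cv2.convertScaleAbs(a,alpha=.8)[:260,:400]
b=cv2.resize(b[130:310,195:355],None,fx=2.4,fy=2.4,interpolation=cv2.INTER_CUBIC)[:400,:380]
out=np.zeros((600,790,3),np.uint8);out[:260,:400]=a;out[:b.shape[0],405:405+b.shape[1]]=b
s=cv2.resize(s[150:285,185:335],None,fx=2.2,fy=2.2,interpolation=cv2.INTER_CUBIC);out[270:270+s.shape[0],:s.shape[1]]=s
cv2.imwrite("pics/m3.png",out)
E
```

```text
50 [115. 226. 241.]
```

View pics/m3.png

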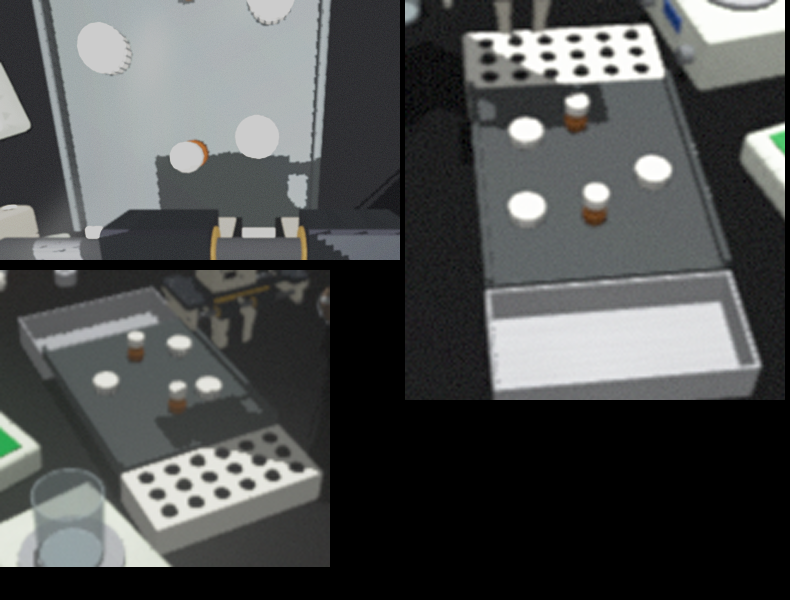

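```bash
python3 - <<'E'
from h import *
s=r.get_state();p=s["tcp_pos"];print(s["time_s"],p)
for cam in("side","scene","wrist"): print(cam,proj(cam,p),proj(cam,p+[0,0,-.03]))
q=np.array([.445,-.1534,.068]);print("d2 crop px",(proj("side",q)-[180,115])*2.8, (proj("side",q-[0,0,.008])-[180,115])*2.8)
print("m3 side px",(proj("side",p)-[195,130])*2.4+[405,0],"scene",(proj("scene",p)-[185,150])*2.2+[0,270])
b=cv2.imread("pics/m3.png")
E
```

```text
7.0333 [0.50431845 0.11812019 0.15805761]
side [243.11112856 151.30918344] [243.02441387 159.34254786]
scene [288.94048654 190.34164282] [288.34603088 197.76130458]
wrist [258.12545627 212.66000662] [258.17259655 200.91522311]
d2 crop px [196.75058894 373.13495815] [196.55833153 378.4409366 ]
m3 side px [520.46670854  51.14204025] scene [228.66907038 358.75161421]
```

The caps have not moved: the fingertips show about 25 mm above the reported TCP in both fixed views, so they passed over the cap. I'll lower behind cap 1 and measure the true tip height from two views.

servo_tool(
  targets=[
    {"dx": 0,"dy": 0,"dz": -2,"spin": 0,"grip": 23},
    {"dx": 0,"dy": 0,"dz": -4,"spin": 0,"grip": 23},
    {"dx": 0,"dy": 0,"dz": -6,"spin": 0,"grip": 23},
    {"dx": 0,"dy": 0,"dz": -7.5,"spin": 0,"grip": 23},
    {"dx": 0,"dy": 0,"dz": -8.4,"spin": 0,"grip": 23},
    {"dx": 0,"dy": 0,"dz": -9,"spin": 0,"grip": 23},
    {"dx": 0,"dy": 0,"dz": -9,"spin": 0,"grip": 23},
    {"dx": 0,"dy": 0,"dz": -9,"spin": 0,"grip": 23},
    {"dx": 0,"dy": 0,"dz": -9,"spin": 0,"grip": 23},
    {"dx": 0,"dy": 0,"dz": -9,"spin": 0,"grip": 23},
  ],
)

```text
time_s: 7.87
tcp_pos: [0.5049, 0.1189, 0.0689]
eef_rot: [-179.9, 0.1, -100.3]
contact_force: [0.3, 0.0, 0.1]
gripper_width: 0.0201
```

```bash
python3 - <<'E'
from h import *
st=r.get_state();p=st["tcp_pos"];print(st["time_s"],p,st["contact_force"])
out=np.zeros((600,800,3),np.uint8)
for i,cam in enumerate(("side","scene")):
    c=proj(cam,p);o=np.round(c-[32,70]).astype(int);print(cam,"origin",o,"tcp crop px",(c-o)*6)
    im=r.capture(cam)[o[1]:o[1]+99,o[0]:o[0]+66]
    im=cv2.resize(cv2.convertScaleAbs(im,alpha=1.5,beta=20),None,fx=6,fy=6,interpolation=cv2.INTER_CUBIC);out[:im.shape[0],i*402:i*402+im.shape[1]]=im[:, :398]
cv2.imwrite("pics/m4.png",out)
E
```

```text
7.8667 [0.50489605 0.11887429 0.06887152] [0.27646349 0.02170926 0.13634827]
side origin [211 104] tcp crop px [191.85507139 420.76125993]
scene origin [255 142] tcp crop px [193.40183618 419.97111237]
```

View pics/m4.png

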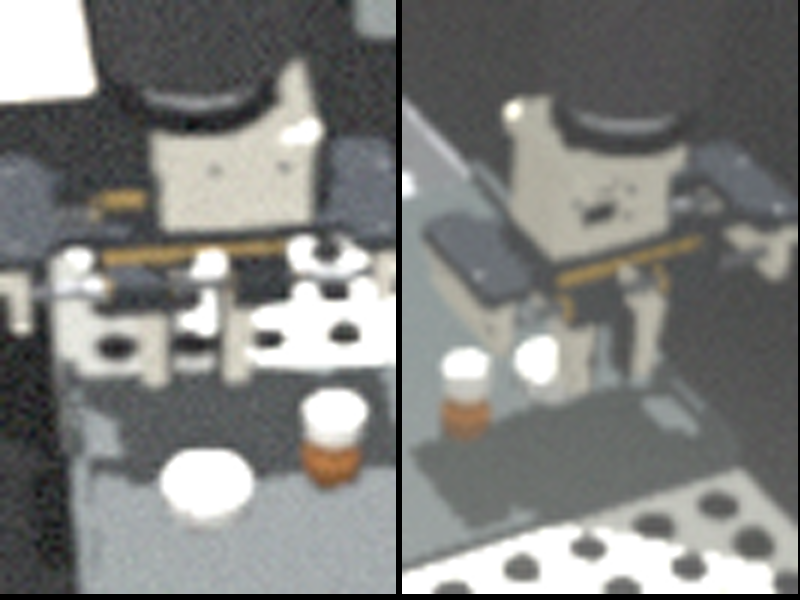

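Side tips show at crop (155,385) and (237,382), 37 px above the TCP's projection. The fingers end about 25 mm above the reported TCP, so the gripper body would pass close over the vials. Instead I'll turn the tool so its narrow side faces the vials, shut the fingers, and sweep each cap along the rim.

servo_tool(
  targets=[
    {"dx": 0,"dy": 0,"dz": 1.5,"spin": 0.0,"grip": 0},
    {"dx": 0,"dy": 0,"dz": 3,"spin": 0.1,"grip": 0},
    {"dx": -0.5,"dy": -2.2,"dz": 3,"spin": 0.22,"grip": 0},
    {"dx": -1,"dy": -4.4,"dz": 3,"spin": 0.34,"grip": 0},
    {"dx": -1.5,"dy": -6.6,"dz": 3,"spin": 0.46,"grip": 0},
    {"dx": -2,"dy": -8.8,"dz": 3,"spin": 0.58,"grip": 0},
    {"dx": -2.5,"dy": -11,"dz": 3,"spin": 0.7,"grip": 0},
    {"dx": -2.7,"dy": -11.8,"dz": 3,"spin": 0.82,"grip": 0},
    {"dx": -2.7,"dy": -11.8,"dz": 3,"spin": 0.94,"grip": 0},
    {"dx": -2.7,"dy": -11.8,"dz": 3,"spin": 1.06,"grip": 0},
  ],
)

```text
time_s: 8.8
tcp_pos: [0.4773, -0.0002, 0.0985]
eef_rot: [-179.9, -0.0, -39.3]
contact_force: [-0.2, 0.9, 0.4]
gripper_width: 0.0004
```

servo_tool(
  targets=[
    {"dx": 0,"dy": 0,"dz": 0,"spin": 0.12,"grip": 0},
    {"dx": 0,"dy": 0,"dz": 0,"spin": 0.24,"grip": 0},
    {"dx": 0,"dy": 0,"dz": -1,"spin": 0.25,"grip": 0},
    {"dx": 0,"dy": 0,"dz": -2,"spin": 0.25,"grip": 0},
    {"dx": 0,"dy": 0,"dz": -2.8,"spin": 0.25,"grip": 0},
    {"dx": 0,"dy": 0,"dz": -3.4,"spin": 0.25,"grip": 0},
    {"dx": 0,"dy": 0,"dz": -4,"spin": 0.25,"grip": 0},
    {"dx": 0,"dy": 0,"dz": -4,"spin": 0.25,"grip": 0},
    {"dx": 0,"dy": 0,"dz": -4,"spin": 0.25,"grip": 0},
    {"dx": 0,"dy": 0,"dz": -4,"spin": 0.25,"grip": 0},
  ],
)

```text
time_s: 9.63
tcp_pos: [0.4776, 0.0006, 0.0582]
eef_rot: [-180.0, -0.0, -25.2]
contact_force: [0.3, 0.3, 0.4]
gripper_width: 0.0003
```

```bash
python3 - <<'E'
from h import *
st=r.get_state();p=st["tcp_pos"];print(st["time_s"],p,tob(p),st["eef_rot"],st["gripper_width"],st["contact_force"])
out=np.zeros((600,800,3),np.uint8)
for i,cam in enumerate(("side","scene")):
    c=proj(cam,p);o=np.round(c-[32,55]).astype(int);print(cam,"origin",o,"tcp crop px",(c-o)*6,"TCP+25,30mm",(proj(cam,p+[0,0,.025])-o)*6,(proj(cam,p+[0,0,.03])-o)*6)
    im=r.capture(cam)[o[1]:o[1]+99,o[0]:o[0]+66]
    im=cv2.resize(cv2.convertScaleAbs(im,alpha=1.5,beta=20),None,fx=6,fy=6,interpolation=cv2.INTER_CUBIC);out[:im.shape[0],i*402:i*402+im.shape[1]]=im[:, :398]
cv2.imwrite("pics/m5.png",out)
E
```

```text
9.6333 [0.47757303 0.00056652 0.05824013] [-0.07533639 -0.01509568] [-1.79993451e+02 -1.88234676e-02 -2.52463359e+01] 0.000312643793589323 [0.29995038 0.31612482 0.42593202]
side origin [213 151] tcp crop px [193.99982265 327.6941676 ] TCP+25,30mm [194.67812522 291.00161776] [194.81652158 283.51511338]
scene origin [240 140] tcp crop px [190.15168551 330.15732619] TCP+25,30mm [191.79955495 296.3800244 ] [192.13327185 289.53964238]
```

View pics/m5.png

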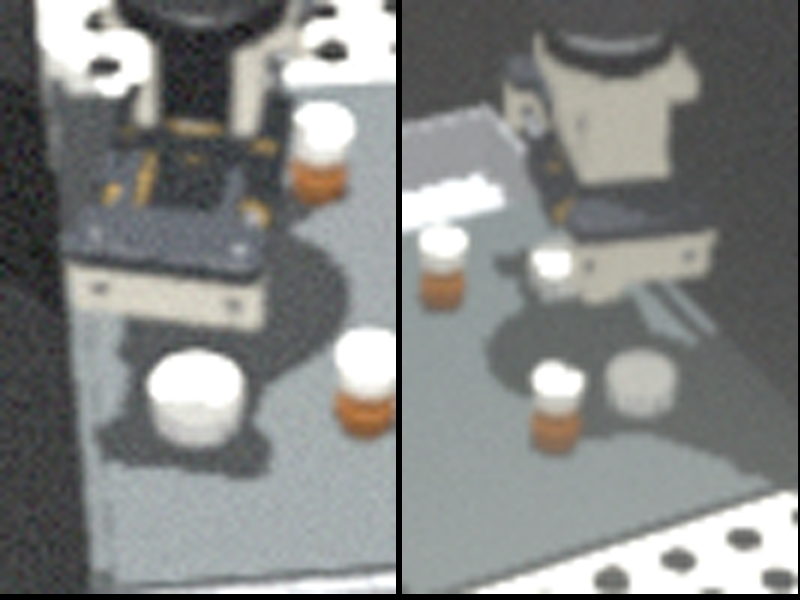

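```bash
python3 - <<'E'
from h import *
from scipy.optimize import least_squares as ls
p=np.array([.4776,.0006,.0582]);yaw=np.radians(-25.25);j=np.array([-np.sin(yaw),np.cos(yaw),0])
us=np.array([213,151])+np.array([165,312])/6;uc=np.array([240,140])+np.array([246,288])/6
f=lambda q:np.r_[proj("side",p-q[0]*j+[0,0,q[1]])-us,proj("scene",p+q[0]*j+[0,0,q[1]])-uc]
s=ls(f,[.09,.06]);print("plate d,h over TCP",s.x,s.fun)
# tips at m4, front-edge offset e toward each camera, jaw along board x
p=np.array([.5049,.1189,.0689]);yaw=np.radians(-100.3);j=np.array([-np.sin(yaw),np.cos(yaw),0]);n=np.array([j[1],-j[0],0]);n=n if n[1]>0 else -n
S=[np.array([211,104])+np.array(x)/6 for x in((155,385),(237,382))];C=[np.array([255,142])+np.array(x)/6 for x in((173,393),(238,380))]
j=j if j[0]>0 else -j
def g(q):
    e=.0095
    return np.r_[proj("side",p-q[0]*j-e*n+[0,0,q[1]])-S[0],proj("side",p+q[0]*j-e*n+[0,0,q[1]])-S[1],
      proj("scene",p+q[0]*j+e*n+[0,0,q[1]])-C[0],proj("scene",p-q[0]*j+e*n+[0,0,q[1]])-C[1]]
s=ls(g,[.02,.02]);print("tips d,h",s.x,s.fun.round(1))
s=ls(lambda q:np.r_[g([q[0],q[1]])],[.02,.02])
E
```

```text
plate d,h over TCP [0.09086639 0.10035598] [-0.23660055  1.36452011 -1.80115018 -1.62135068]
tips d,h [0.02030271 0.0320248 ] [-0.3  0.5 -0.3  0.2  0.1  0.1 -0.1 -0.9]
```

The fit says the tips are about 32 mm above the reported TCP and the body about 100 mm above it. So the whole tool sits about 3 cm higher than read, with normal tip-to-body clearance. The two-finger cradle therefore clears the vials, and I'll turn back and lower by that amount.

servo_tool(
  targets=[
    {"dx": -0.1,"dy": 0,"dz": 0,"spin": -0.1,"grip": 23},
    {"dx": -0.2,"dy": 0,"dz": 0,"spin": -0.22,"grip": 23},
    {"dx": -0.3,"dy": 0,"dz": 0,"spin": -0.34,"grip": 23},
    {"dx": -0.5,"dy": 0.1,"dz": 0,"spin": -0.46,"grip": 23},
    {"dx": -0.5,"dy": 0.1,"dz": 0,"spin": -0.58,"grip": 23},
    {"dx": -0.5,"dy": 0.1,"dz": 0,"spin": -0.7,"grip": 23},
    {"dx": -0.5,"dy": 0.1,"dz": 0,"spin": -0.82,"grip": 23},
    {"dx": -0.5,"dy": 0.1,"dz": 0,"spin": -0.94,"grip": 23},
    {"dx": -0.5,"dy": 0.1,"dz": 0,"spin": -1.06,"grip": 23},
    {"dx": -0.5,"dy": 0.1,"dz": 0,"spin": -1.18,"grip": 23},
  ],
)

```text
time_s: 10.57
tcp_pos: [0.4726, 0.0016, 0.0584]
eef_rot: [-180.0, 0.0, -93.2]
contact_force: [-0.3, -0.2, 0.0]
gripper_width: 0.0202
```

servo_tool(
  targets=[
    {"dx": 0,"dy": 0,"dz": 0,"spin": -0.12,"grip": 23},
    {"dx": 0,"dy": 0,"dz": -0.4,"spin": -0.13,"grip": 23},
    {"dx": 0,"dy": 0,"dz": -0.8,"spin": -0.13,"grip": 23},
    {"dx": 0,"dy": 0,"dz": -1.2,"spin": -0.13,"grip": 23},
    {"dx": 0,"dy": 0,"dz": -1.5,"spin": -0.13,"grip": 23},
    {"dx": 0,"dy": 0,"dz": -1.7,"spin": -0.13,"grip": 23},
    {"dx": 0,"dy": 0,"dz": -1.9,"spin": -0.13,"grip": 23},
    {"dx": 0,"dy": 0,"dz": -1.9,"spin": -0.13,"grip": 23},
    {"dx": 0,"dy": 0,"dz": -1.9,"spin": -0.13,"grip": 23},
    {"dx": 0,"dy": 0,"dz": -1.9,"spin": -0.13,"grip": 23},
  ],
)

```text
time_s: 11.4
tcp_pos: [0.4724, 0.0015, 0.039]
eef_rot: [-180.0, 0.0, -100.3]
contact_force: [-0.5, 0.7, 0.1]
gripper_width: 0.0203
```

servo_tool(
  targets=[
    {"dx": -0.1,"dy": -0.5,"dz": 0,"spin": 0,"grip": 23},
    {"dx": -0.2,"dy": -1.1,"dz": 0,"spin": 0,"grip": 23},
    {"dx": -0.3,"dy": -1.7,"dz": 0,"spin": 0,"grip": 23},
    {"dx": -0.4,"dy": -2.2,"dz": 0,"spin": 0,"grip": 23},
    {"dx": -0.5,"dy": -2.7,"dz": 0,"spin": 0,"grip": 23},
    {"dx": -0.6,"dy": -3.2,"dz": 0,"spin": 0,"grip": 23},
    {"dx": -0.7,"dy": -3.8,"dz": 0,"spin": 0,"grip": 23},
    {"dx": -0.8,"dy": -4.4,"dz": 0,"spin": 0,"grip": 23},
    {"dx": -0.95,"dy": -5.0,"dz": 0,"spin": 0,"grip": 23},
    {"dx": -1.05,"dy": -5.6,"dz": 0,"spin": 0,"grip": 23},
  ],
)

```text
time_s: 12.23
tcp_pos: [0.4616, -0.0551, 0.039]
eef_rot: [180.0, 0.0, -100.3]
contact_force: [0.6, 0.4, -0.3]
gripper_width: 0.0199
```

```bash
cat > look.py <<'E'
from h import *
st=r.get_state();p=st["tcp_pos"];print(st["time_s"],p,tob(p),st["contact_force"])
for cam in ("wrist","side"):
    c=r.get_calibration(cam);r.capture(cam)
    for n,z in(("cap_a_mid",.069),("vial_a",.0825)):
        for q in r.cut_out(n,cam):
            v,u=np.nonzero(q["mask"])
            if q["p"]>.4: print(cam,n,round(q["p"],2),np.round(q["extent"]),tob(ray(cam,(u.mean(),v.mean()),z,c)).round(3))
E
python3 look.py
```

```text
12.2333 [ 0.46160432 -0.05510869  0.03896648] [-0.08083132 -0.07275445] [ 0.57958009  0.387434   -0.29969967]
wrist cap_a_mid 0.61 [225. 154. 295. 224.] [-0.081 -0.098]
wrist vial_a 0.93 [ 81. 192. 160. 236.] [-0.001 -0.088]
side cap_a_mid 0.68 [239. 220. 254. 234.] [-0.082 -0.099]
side vial_a 0.67 [269. 206. 277. 221.] [-0.006 -0.08 ]
```

The cap is being pushed, now at y = -99 mm. Continue over the end.

servo_tool(
  targets=[
    {"dx": -0.1,"dy": -0.6,"dz": 0,"spin": 0,"grip": 23},
    {"dx": -0.25,"dy": -1.3,"dz": 0,"spin": 0,"grip": 23},
    {"dx": -0.35,"dy": -2.0,"dz": 0,"spin": 0,"grip": 23},
    {"dx": -0.5,"dy": -2.7,"dz": 0,"spin": 0,"grip": 23},
    {"dx": -0.6,"dy": -3.4,"dz": 0,"spin": 0,"grip": 23},
    {"dx": -0.75,"dy": -4.1,"dz": 0,"spin": 0,"grip": 23},
    {"dx": -0.9,"dy": -4.8,"dz": 0,"spin": 0,"grip": 23},
    {"dx": -1.0,"dy": -5.5,"dz": 0,"spin": 0,"grip": 23},
    {"dx": -1.15,"dy": -6.2,"dz": 0,"spin": 0,"grip": 23},
    {"dx": -1.3,"dy": -6.9,"dz": 0,"spin": 0,"grip": 23},
  ],
)

```text
time_s: 13.37
tcp_pos: [0.4487, -0.1242, 0.039]
eef_rot: [-180.0, -0.0, -100.3]
contact_force: [-0.3, -0.9, -0.1]
gripper_width: 0.0202
```

servo_tool(
  targets=[
    {"dx": -0.1,"dy": -0.7,"dz": 0,"spin": 0,"grip": 23},
    {"dx": -0.25,"dy": -1.4,"dz": 0,"spin": 0,"grip": 23},
    {"dx": -0.4,"dy": -2.1,"dz": 0,"spin": 0,"grip": 23},
    {"dx": -0.5,"dy": -2.8,"dz": 0,"spin": 0,"grip": 23},
    {"dx": -0.65,"dy": -3.5,"dz": 0,"spin": 0,"grip": 23},
    {"dx": -0.75,"dy": -4.1,"dz": 0,"spin": 0,"grip": 23},
    {"dx": -0.75,"dy": -4.1,"dz": 1,"spin": 0,"grip": 23},
    {"dx": -0.75,"dy": -4.1,"dz": 3,"spin": 0,"grip": 23},
    {"dx": -0.75,"dy": -4.1,"dz": 6,"spin": 0,"grip": 23},
    {"dx": -0.75,"dy": -4.1,"dz": 8,"spin": 0,"grip": 23},
  ],
)

```text
time_s: 14.2
tcp_pos: [0.4416, -0.1651, 0.1209]
eef_rot: [-180.0, -0.0, -100.3]
contact_force: [1.7, -0.3, 1.0]
gripper_width: 0.0201
```

```bash
python3 look.py
```

```text
14.2 [ 0.44157768 -0.16505779  0.12085719] [-0.08036896 -0.18451159] [ 1.74561547 -0.33596691  0.96133702]
wrist cap_a_mid 0.75 [242. 140. 279. 179.] [-0.082 -0.217]
side cap_a_mid 0.72 [242. 266. 259. 281.] [-0.088 -0.245]
```

Cap 1 of 3 is in the tray. Next, the one at about (-70, 60).

servo_tool(
  targets=[
    {"dx": 0.6,"dy": 2.5,"dz": 0,"spin": 0,"grip": 23},
    {"dx": 1.4,"dy": 6,"dz": 0,"spin": 0,"grip": 23},
    {"dx": 2.2,"dy": 9.7,"dz": 0,"spin": 0,"grip": 23},
    {"dx": 3.0,"dy": 13.4,"dz": 0,"spin": 0,"grip": 23},
    {"dx": 3.8,"dy": 17.1,"dz": 0,"spin": 0,"grip": 23},
    {"dx": 4.6,"dy": 20.8,"dz": 0,"spin": 0,"grip": 23},
    {"dx": 5.4,"dy": 24.4,"dz": 0,"spin": 0,"grip": 23},
    {"dx": 6.1,"dy": 27.3,"dz": 0,"spin": 0,"grip": 23},
    {"dx": 6.3,"dy": 28.3,"dz": 0,"spin": 0,"grip": 23},
    {"dx": 6.3,"dy": 28.3,"dz": 0,"spin": 0,"grip": 23},
  ],
)

```text
time_s: 15.33
tcp_pos: [0.5043, 0.1205, 0.1175]
eef_rot: [179.9, -0.1, -100.2]
contact_force: [0.0, -0.3, 0.6]
gripper_width: 0.0201
```

```bash
python3 look.py
```

```text
15.3333 [0.50428007 0.1205064  0.11752906] [-0.07106247  0.10770732] [ 0.00925666 -0.29827496  0.55223134]
side cap_a_mid 0.73 [242. 265. 259. 281.] [-0.088 -0.244]
side vial_a 0.51 [259. 171. 272. 187.] [-0.006  0.076]
```

servo_tool(
  targets=[
    {"dx": 0,"dy": 0,"dz": -1.5,"spin": 0,"grip": 23},
    {"dx": 0,"dy": 0,"dz": -3,"spin": 0,"grip": 23},
    {"dx": 0,"dy": 0,"dz": -4.5,"spin": 0,"grip": 23},
    {"dx": 0,"dy": 0,"dz": -5.8,"spin": 0,"grip": 23},
    {"dx": 0,"dy": 0,"dz": -6.8,"spin": 0,"grip": 23},
    {"dx": 0,"dy": 0,"dz": -7.6,"spin": 0,"grip": 23},
    {"dx": 0,"dy": 0,"dz": -8,"spin": 0,"grip": 23},
    {"dx": 0,"dy": 0,"dz": -8,"spin": 0,"grip": 23},
    {"dx": 0,"dy": 0,"dz": -8,"spin": 0,"grip": 23},
    {"dx": 0,"dy": 0,"dz": -8,"spin": 0,"grip": 23},
  ],
)

```text
time_s: 16.47
tcp_pos: [0.5048, 0.1187, 0.0396]
eef_rot: [-180.0, 0.0, -100.3]
contact_force: [-0.1, -0.3, -0.0]
gripper_width: 0.0199
```

servo_tool(
  targets=[
    {"dx": -0.1,"dy": -0.5,"dz": 0,"spin": 0,"grip": 23},
    {"dx": -0.2,"dy": -1.1,"dz": 0,"spin": 0,"grip": 23},
    {"dx": -0.3,"dy": -1.7,"dz": 0,"spin": 0,"grip": 23},
    {"dx": -0.4,"dy": -2.2,"dz": 0,"spin": 0,"grip": 23},
    {"dx": -0.5,"dy": -2.7,"dz": 0,"spin": 0,"grip": 23},
    {"dx": -0.6,"dy": -3.2,"dz": 0,"spin": 0,"grip": 23},
    {"dx": -0.7,"dy": -3.8,"dz": 0,"spin": 0,"grip": 23},
    {"dx": -0.8,"dy": -4.4,"dz": 0,"spin": 0,"grip": 23},
    {"dx": -0.95,"dy": -5.0,"dz": 0,"spin": 0,"grip": 23},
    {"dx": -1.05,"dy": -5.6,"dz": 0,"spin": 0,"grip": 23},
  ],
)

```text
time_s: 17.3
tcp_pos: [0.4936, 0.0619, 0.0389]
eef_rot: [180.0, -0.0, -100.3]
contact_force: [-0.1, -0.8, -0.1]
gripper_width: 0.02
```

```bash
python3 look.py
```

```text
17.3 [0.4935876  0.06187692 0.03893837] [-0.0708291   0.04811125] [-0.09584799 -0.79190261 -0.09318609]
wrist vial_a 0.55 [ 97.   1. 160.  28.] [-0.011 -0.069]
side cap_a_mid 0.64 [241. 267. 256. 283.] [-0.089 -0.245]
side vial_a 0.47 [266. 206. 280. 224.] [-0.006 -0.078]
side vial_a 0.45 [262. 172. 273. 186.] [-0.007  0.067]
```

servo_tool(
  targets=[
    {"dx": -0.15,"dy": -0.6,"dz": 0,"spin": 0,"grip": 23},
    {"dx": -0.3,"dy": -1.3,"dz": 0,"spin": 0,"grip": 23},
    {"dx": -0.5,"dy": -2.0,"dz": 0,"spin": 0,"grip": 23},
    {"dx": -0.65,"dy": -2.7,"dz": 0,"spin": 0,"grip": 23},
    {"dx": -0.8,"dy": -3.4,"dz": 0,"spin": 0,"grip": 23},
    {"dx": -0.95,"dy": -4.1,"dz": 0,"spin": 0,"grip": 23},
    {"dx": -1.1,"dy": -4.8,"dz": 0,"spin": 0,"grip": 23},
    {"dx": -1.25,"dy": -5.5,"dz": 0,"spin": 0,"grip": 23},
    {"dx": -1.4,"dy": -6.2,"dz": 0,"spin": 0,"grip": 23},
    {"dx": -1.55,"dy": -6.9,"dz": 0,"spin": 0,"grip": 23},
  ],
)

```text
time_s: 18.43
tcp_pos: [0.4781, -0.0072, 0.039]
eef_rot: [-180.0, 0.0, -100.3]
contact_force: [-0.2, 0.4, 0.4]
gripper_width: 0.0199
```

servo_tool(
  targets=[
    {"dx": -0.15,"dy": -0.7,"dz": 0,"spin": 0,"grip": 23},
    {"dx": -0.3,"dy": -1.4,"dz": 0,"spin": 0,"grip": 23},
    {"dx": -0.4,"dy": -2.1,"dz": 0,"spin": 0,"grip": 23},
    {"dx": -0.55,"dy": -2.8,"dz": 0,"spin": 0,"grip": 23},
    {"dx": -0.65,"dy": -3.5,"dz": 0,"spin": 0,"grip": 23},
    {"dx": -0.8,"dy": -4.2,"dz": 0,"spin": 0,"grip": 23},
    {"dx": -0.9,"dy": -4.9,"dz": 0,"spin": 0,"grip": 23},
    {"dx": -1.05,"dy": -5.6,"dz": 0,"spin": 0,"grip": 23},
    {"dx": -1.15,"dy": -6.2,"dz": 0,"spin": 0,"grip": 23},
    {"dx": -1.25,"dy": -6.8,"dz": 0,"spin": 0,"grip": 23},
  ],
)

```text
time_s: 19.27
tcp_pos: [0.4657, -0.0751, 0.039]
eef_rot: [-180.0, 0.0, -100.3]
contact_force: [-0.8, -0.6, 0.4]
gripper_width: 0.0203
```

```bash
python3 look.py
```

```text
19.2667 [ 0.46566799 -0.07514189  0.03896073] [-0.0731651  -0.09170363] [-0.84879199 -0.61138111  0.42480826]
wrist cap_a_mid 0.76 [244.  14. 303.  78.] [-0.08  -0.197]
wrist cap_a_mid 0.69 [  0. 114. 369. 292.] [-0.019 -0.129]
side cap_a_mid 0.53 [241. 266. 260. 284.] [-0.089 -0.244]
side vial_a 0.67 [270. 212. 281. 223.] [-0.007 -0.084]
```

```bash
python3 - <<'E'
from h import *
w=r.capture("wrist");b=r.capture("side")
out=np.zeros((600,800,3),np.uint8);out[:288,:384]=cv2.resize(w,(384,288))
b=cv2.resize(b[130:310,195:355],None,fx=2.5,fy=2.5,interpolation=cv2.INTER_CUBIC);out[:450,390:790]=b
cv2.imwrite("pics/m6.png",cv2.convertScaleAbs(out,alpha=1.1))
E
```

```text
(no output)
```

View pics/m6.png

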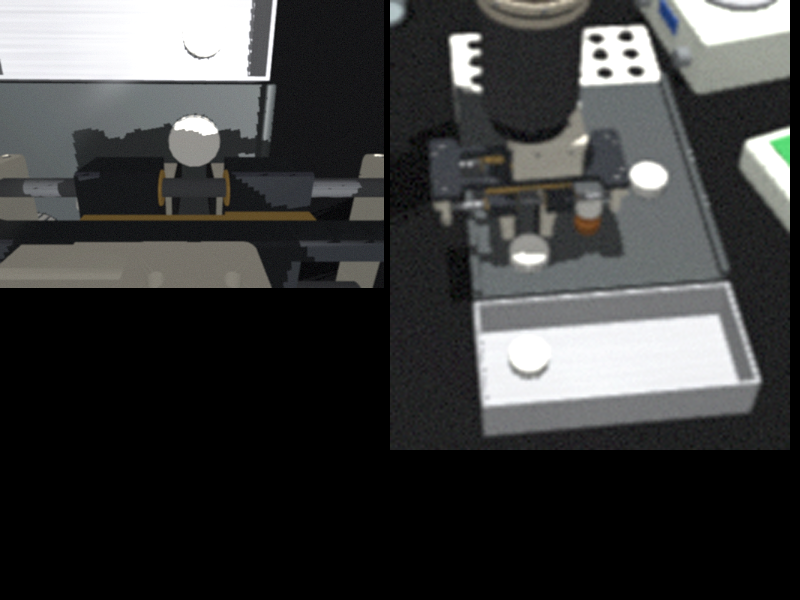

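The wrist view shows the second cap in the cradle at (194,140) and the first one in the tray. Continue over the end.

servo_tool(
  targets=[
    {"dx": -0.1,"dy": -0.6,"dz": 0,"spin": 0,"grip": 23},
    {"dx": -0.25,"dy": -1.3,"dz": 0,"spin": 0,"grip": 23},
    {"dx": -0.35,"dy": -2.0,"dz": 0,"spin": 0,"grip": 23},
    {"dx": -0.5,"dy": -2.7,"dz": 0,"spin": 0,"grip": 23},
    {"dx": -0.6,"dy": -3.4,"dz": 0,"spin": 0,"grip": 23},
    {"dx": -0.75,"dy": -4.1,"dz": 0,"spin": 0,"grip": 23},
    {"dx": -0.9,"dy": -4.8,"dz": 0,"spin": 0,"grip": 23},
    {"dx": -1.0,"dy": -5.5,"dz": 0,"spin": 0,"grip": 23},
    {"dx": -1.15,"dy": -6.2,"dz": 0,"spin": 0,"grip": 23},
    {"dx": -1.3,"dy": -6.9,"dz": 0,"spin": 0,"grip": 23},
  ],
)

```text
time_s: 20.5
tcp_pos: [0.4526, -0.1443, 0.0389]
eef_rot: [180.0, -0.0, -100.3]
contact_force: [-0.3, 0.1, 0.6]
gripper_width: 0.0205
```

servo_tool(
  targets=[
    {"dx": -0.1,"dy": -0.7,"dz": 0,"spin": 0,"grip": 23},
    {"dx": -0.25,"dy": -1.4,"dz": 0,"spin": 0,"grip": 23},
    {"dx": -0.4,"dy": -2.1,"dz": 0,"spin": 0,"grip": 23},
    {"dx": -0.45,"dy": -2.5,"dz": 0,"spin": 0,"grip": 23},
    {"dx": -0.45,"dy": -2.5,"dz": 0,"spin": 0,"grip": 23},
    {"dx": -0.45,"dy": -2.5,"dz": 1,"spin": 0,"grip": 23},
    {"dx": -0.45,"dy": -2.5,"dz": 3,"spin": 0,"grip": 23},
    {"dx": -0.45,"dy": -2.5,"dz": 6,"spin": 0,"grip": 23},
    {"dx": -0.45,"dy": -2.5,"dz": 8,"spin": 0,"grip": 23},
    {"dx": -0.45,"dy": -2.5,"dz": 9,"spin": 0,"grip": 23},
  ],
)

```text
time_s: 21.33
tcp_pos: [0.4498, -0.1686, 0.1318]
eef_rot: [-179.8, 0.0, -100.3]
contact_force: [0.0, 0.0, 0.9]
gripper_width: 0.0202
```

```bash
python3 look.py
```

```text
21.3333 [ 0.44978636 -0.16855123  0.13176999] [-0.07165907 -0.1864415 ] [0.00686961 0.04017122 0.86149785]
wrist cap_a_mid 0.74 [252. 134. 288. 173.] [-0.083 -0.223]
side cap_a_mid 0.64 [241. 268. 258. 285.] [-0.089 -0.251]
```

servo_tool(
  targets=[
    {"dx": 1.5,"dy": 1.5,"dz": 0,"spin": 0,"grip": 23},
    {"dx": 3.9,"dy": 3.8,"dz": 0,"spin": 0,"grip": 23},
    {"dx": 6.3,"dy": 6.2,"dz": 0,"spin": 0,"grip": 23},
    {"dx": 8.7,"dy": 8.6,"dz": 0,"spin": 0,"grip": 23},
    {"dx": 11.1,"dy": 11,"dz": 0,"spin": 0,"grip": 23},
    {"dx": 13.5,"dy": 13.3,"dz": 0,"spin": 0,"grip": 23},
    {"dx": 15.9,"dy": 15.6,"dz": 0,"spin": 0,"grip": 23},
    {"dx": 17.6,"dy": 17.2,"dz": 0,"spin": 0,"grip": 23},
    {"dx": 18.2,"dy": 17.9,"dz": 0,"spin": 0,"grip": 23},
    {"dx": 18.2,"dy": 17.9,"dz": 0,"spin": 0,"grip": 23},
  ],
)

```text
time_s: 22.47
tcp_pos: [0.6308, 0.0119, 0.1268]
eef_rot: [179.9, -0.1, -100.2]
contact_force: [0.0, -0.3, -1.4]
gripper_width: 0.0199
```

```bash
python3 look.py; python3 - <<'E'
from h import *
w=r.capture("wrist");b=r.capture("side")
out=np.zeros((520,800,3),np.uint8);out[:288,:384]=cv2.resize(cv2.convertScaleAbs(w,alpha=.9),(384,288))
b=cv2.resize(b[130:310,195:355],None,fx=2.5,fy=2.5,interpolation=cv2.INTER_CUBIC);out[:450,390:790]=b
cv2.imwrite("pics/m7.png",out)
E
```

```text
22.4667 [0.63075194 0.01189015 0.12677976] [0.07317298 0.02410852] [ 0.02591838 -0.30259119 -1.44220935]
wrist vial_a 0.67 [334.  45. 384.  91.] [-0.008 -0.082]
side cap_a_mid 0.55 [242. 268. 258. 285.] [-0.091 -0.251]
side vial_a 0.47 [272. 208. 280. 220.] [-0.006 -0.076]
```

View pics/m7.png

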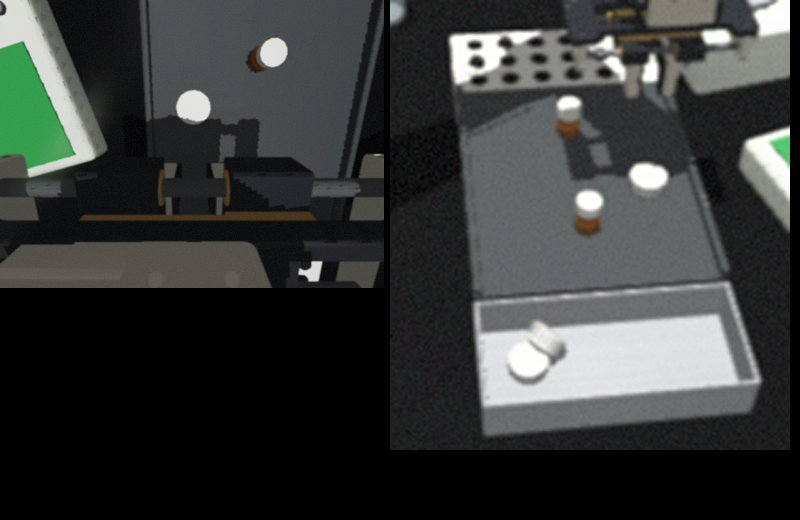

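Two caps are in the tray, one leaning on the other, and both vials are standing. The last cap at (193,107) is centred before the fingers.

servo_tool(
  targets=[
    {"dx": 0,"dy": 0,"dz": -1.5,"spin": 0,"grip": 23},
    {"dx": 0,"dy": 0,"dz": -3,"spin": 0,"grip": 23},
    {"dx": 0,"dy": 0,"dz": -4.5,"spin": 0,"grip": 23},
    {"dx": 0,"dy": 0,"dz": -6,"spin": 0,"grip": 23},
    {"dx": 0,"dy": 0,"dz": -7.4,"spin": 0,"grip": 23},
    {"dx": 0,"dy": 0,"dz": -8.4,"spin": 0,"grip": 23},
    {"dx": 0,"dy": 0,"dz": -9,"spin": 0,"grip": 23},
    {"dx": 0,"dy": 0,"dz": -9,"spin": 0,"grip": 23},
    {"dx": 0,"dy": 0,"dz": -9,"spin": 0,"grip": 23},
    {"dx": 0,"dy": 0,"dz": -9,"spin": 0,"grip": 23},
  ],
)

```text
time_s: 23.7
tcp_pos: [0.6309, 0.0106, 0.0399]
eef_rot: [-179.9, 0.0, -100.3]
contact_force: [-0.2, -0.2, 0.1]
gripper_width: 0.0198
```

servo_tool(
  targets=[
    {"dx": -0.1,"dy": -0.5,"dz": 0,"spin": 0,"grip": 23},
    {"dx": -0.2,"dy": -1.1,"dz": 0,"spin": 0,"grip": 23},
    {"dx": -0.3,"dy": -1.7,"dz": 0,"spin": 0,"grip": 23},
    {"dx": -0.4,"dy": -2.2,"dz": 0,"spin": 0,"grip": 23},
    {"dx": -0.5,"dy": -2.7,"dz": 0,"spin": 0,"grip": 23},
    {"dx": -0.6,"dy": -3.2,"dz": 0,"spin": 0,"grip": 23},
    {"dx": -0.7,"dy": -3.8,"dz": 0,"spin": 0,"grip": 23},
    {"dx": -0.8,"dy": -4.4,"dz": 0,"spin": 0,"grip": 23},
    {"dx": -0.95,"dy": -5.0,"dz": 0,"spin": 0,"grip": 23},
    {"dx": -1.05,"dy": -5.6,"dz": 0,"spin": 0,"grip": 23},
  ],
)

```text
time_s: 24.53
tcp_pos: [0.6196, -0.0461, 0.0389]
eef_rot: [180.0, -0.0, -100.3]
contact_force: [0.3, 0.5, -0.4]
gripper_width: 0.0199
```

```bash
python3 look.py
```

```text
24.5333 [ 0.61959406 -0.04612992  0.03894598] [ 0.07283713 -0.03497374] [ 0.27656476  0.50272162 -0.44600345]
wrist vial_a 0.94 [362. 134. 452. 196.] [-0.01 -0.08]
side cap_a_mid 0.59 [244. 267. 258. 284.] [-0.089 -0.25 ]
side cap_a_mid 0.44 [253. 261. 266. 270.] [-0.07  -0.224]
side vial_a 0.69 [268. 207. 279. 224.] [-0.007 -0.078]
side vial_a 0.49 [261. 171. 269. 186.] [-0.013  0.066]
```

servo_tool(
  targets=[
    {"dx": -0.1,"dy": -0.6,"dz": 0,"spin": 0,"grip": 23},
    {"dx": -0.25,"dy": -1.3,"dz": 0,"spin": 0,"grip": 23},
    {"dx": -0.35,"dy": -2.0,"dz": 0,"spin": 0,"grip": 23},
    {"dx": -0.5,"dy": -2.7,"dz": 0,"spin": 0,"grip": 23},
    {"dx": -0.6,"dy": -3.4,"dz": 0,"spin": 0,"grip": 23},
    {"dx": -0.75,"dy": -4.1,"dz": 0,"spin": 0,"grip": 23},
    {"dx": -0.9,"dy": -4.8,"dz": 0,"spin": 0,"grip": 23},
    {"dx": -1.0,"dy": -5.5,"dz": 0,"spin": 0,"grip": 23},
    {"dx": -1.15,"dy": -6.2,"dz": 0,"spin": 0,"grip": 23},
    {"dx": -1.3,"dy": -6.9,"dz": 0,"spin": 0,"grip": 23},
  ],
)

```text
time_s: 25.67
tcp_pos: [0.6066, -0.1153, 0.039]
eef_rot: [180.0, -0.0, -100.3]
contact_force: [0.4, -0.1, 0.2]
gripper_width: 0.0194
```

servo_tool(
  targets=[
    {"dx": -0.15,"dy": -0.8,"dz": 0,"spin": 0,"grip": 23},
    {"dx": -0.3,"dy": -1.6,"dz": 0,"spin": 0,"grip": 23},
    {"dx": -0.45,"dy": -2.4,"dz": 0,"spin": 0,"grip": 23},
    {"dx": -0.6,"dy": -3.2,"dz": 0,"spin": 0,"grip": 23},
    {"dx": -0.75,"dy": -4.0,"dz": 0,"spin": 0,"grip": 23},
    {"dx": -0.9,"dy": -4.8,"dz": 0,"spin": 0,"grip": 23},
    {"dx": -1.05,"dy": -5.6,"dz": 0,"spin": 0,"grip": 23},
    {"dx": -1.2,"dy": -6.4,"dz": 0,"spin": 0,"grip": 23},
    {"dx": -1.35,"dy": -7.2,"dz": 0,"spin": 0,"grip": 23},
    {"dx": -1.5,"dy": -8.0,"dz": 0,"spin": 0,"grip": 23},
  ],
)

```text
time_s: 26.5
tcp_pos: [0.5916, -0.1953, 0.039]
eef_rot: [-180.0, -0.0, -100.3]
contact_force: [0.2, 0.8, 0.5]
gripper_width: 0.0203
```

servo_tool(
  targets=[
    {"dx": 0,"dy": 0,"dz": 0.5,"spin": 0,"grip": 23},
    {"dx": 0,"dy": 0,"dz": 2.5,"spin": 0,"grip": 23},
    {"dx": 0,"dy": 0,"dz": 5,"spin": 0,"grip": 23},
    {"dx": 0,"dy": 0,"dz": 8,"spin": 0,"grip": 23},
    {"dx": 0,"dy": 0,"dz": 11,"spin": 0,"grip": 23},
    {"dx": 0,"dy": 2,"dz": 14,"spin": 0,"grip": 23},
    {"dx": 0,"dy": 5,"dz": 16,"spin": 0,"grip": 23},
    {"dx": 0,"dy": 8,"dz": 17,"spin": 0,"grip": 23},
    {"dx": 0,"dy": 11,"dz": 17,"spin": 0,"grip": 23},
    {"dx": 0,"dy": 14,"dz": 17,"spin": 0,"grip": 23},
  ],
)

```text
time_s: 27.33
tcp_pos: [0.5921, -0.0531, 0.2108]
eef_rot: [-179.9, 0.1, -100.3]
contact_force: [0.3, -0.6, 0.8]
gripper_width: 0.02
```

```bash
python3 look.py; python3 - <<'E'
from h import *
w=r.capture("wrist");b=r.capture("side")
out=np.zeros((600,800,3),np.uint8);out[:288,:384]=cv2.resize(cv2.convertScaleAbs(w,alpha=.9),(384,288))
out[300:588,:384]=cv2.resize(r.capture("scene"),(384,288))
b=cv2.resize(b[130:310,195:355],None,fx=2.5,fy=2.5,interpolation=cv2.INTER_CUBIC);out[:450,390:790]=b
cv2.imwrite("pics/m8.png",out)
E
```

```text
27.3333 [ 0.59213771 -0.05305618  0.21077093] [ 0.04711514 -0.0468145 ] [ 0.25811842 -0.5931856   0.77087555]
wrist cap_a_mid 0.92 [347.  18. 379.  55.] [-0.07  -0.205]
wrist vial_a 0.85 [288. 136. 318. 164.] [-0.007 -0.08 ]
side cap_a_mid 0.58 [241. 268. 260. 285.] [-0.09 -0.25]
side vial_a 0.51 [258. 167. 268. 187.] [-0.006  0.076]
side vial_a 0.5 [268. 206. 280. 223.] [-0.006 -0.077]
```

View pics/m8.png

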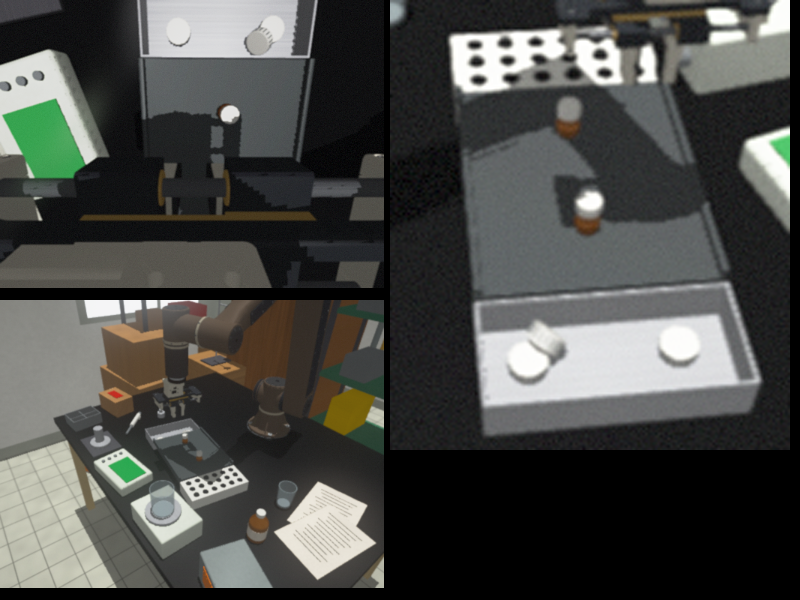

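All three caps are in the tray, both vials are standing where they were, and the arm is clear of everything.

```bash
python3 -c "
from plant import r
print(r.close_job())"
```

```text
the job is handed in; nothing more can be done
None
```

All three caps are in the steel tray, swept one at a time over the open -y end with the fingers in a part-open cradle. I handed the job in at about 27.6 s; it reported no verdict.

**Last checks:** In the final pictures, two caps are on the left of the tray, one leaning on the other, and the third lies flat on the right. Both vials stand within a few millimetres of where they were first measured. The rest of the bench looks unchanged by eye; I did not re-measure the beaker, bottle, pipette or weight. Wrist-force readings at the end of each move stayed under about 2 N.

**What failed or disagreed:**
- **First sweep missed:** it passed above the first cap. Both fixed cameras showed the fingertips about 3 cm higher than the reported TCP, so I lowered the commanded height by that much and the sweeps worked.
- **Refused move:** one move call was refused because I left fields out of its rows. I resent it complete.
- **Detector misses:** in the last look it found only one cap per camera, so the count of three is from viewing the picture.

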